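Fasten the stock chest: hasp over the pin, hairpin clip home

TASK

The wooden stock chest is shut but not yet fastened. Swing its steel hasp over until it lies flat with the cross-drilled pin standing up through its slot, then take the hairpin clip that lies on the chest and slide its straight leg through the hole in the pin until the bow of its springy leg snaps round the shank and hugs it. Leave the clip there, let go, and do not disturb the soap flowers in their bowls or the round lacquer box.

Things in the scene. Friction and masses are not known exactly. Their poses are not given: they have to be found in the camera images.
- chest: Wooden stock chest, fixed to the table, 300 (x) x 480 (y) x 140 mm (z). Origin: centre of its underside. x runs from its front (robot side) to its back, y along its length, z up. Its flat top carries the pin on the front rail, the hasp on the lid, and two 3 mm strap hinges near the back edge.
- pin_hole (a point): Centre of the cross hole in the chest's upright steel pin: round shank 22 mm in diameter with a domed end 13 mm above this point. The 8 mm wide hole runs right through along y, so the clip may enter from either end; it lies 16 mm above the chest's top, 35 mm behind its front edge, half-way along its length. The pin stands on a 3 mm steel plate, 62 x 66 mm. Axes as the chest.
- hasp_hinge (a point): Middle of the hasp's hinge line, which runs along y on the chest's lid, 65 mm behind (+x of) the pin and 5 mm above the chest's top. Axes as the chest. A fixed leaf 45 mm wide and 3 mm thick lies flat on the lid from here to 53 mm behind (+x).
- hasp_end (a point): Middle of the free end of the hasp, a flat steel strap 44 mm wide, 4 mm thick, 130 g, with a slot 26 mm wide and 36 mm long that goes over the pin, and a small rolled lip (7 mm) at the end. It lies 96 mm from the hinge line; the strap's own -x axis points from the hinge to this end, y along the hinge.
- hasp (a joint): Angle of the hasp (rad): 0 = lying flat with the pin through its slot, grows as it is lifted; 1.57 = upright; above that it leans back, away from the pin and the robot (at most 2.6). The hinge is stiff: the hasp stays at any angle where it is left; 2 to 3 N on the strap 60 mm from the hinge moves it.
- clip_loop (a point): Where to grip the hairpin clip: middle of its rigid loop end, two parallel runs of 5 mm steel wire, 27 mm over their outsides (along y), 16 mm long in x. x points along the straight leg to its tip, z up. The straight leg runs at y = -11 mm to its round tip at x = +94 mm; the loop closes at x = -22 mm. The clip lies flat on the chest, wire centre 2.5 mm above the top; 118 mm long, 46 g.
- clip_bow (a point): Point on the clip's straight leg facing the middle of the springy leg's bow: 54 mm along +x and 11 mm along -y from clip_loop, same axes. The springy leg lies on the +y side; it starts at the loop, comes in to 1 mm from the straight leg, bows out here to fit the shank, comes in again and flares out to its tip at x = +31 mm. Clip home: this point is within 2 to 3 mm of pin_hole.
- clip_leg (a joint): Angle of the springy leg about its root at the loop (rad): about 0 = relaxed, grows as it is sprung open. On the way in its flared tip meets the shank about 30 mm short of home, it opens to about 0.1 some 16 mm short (about 5 N sideways, 4 to 8 N of push along the clip), then snaps back to about 0.02 as the bow hugs the shank, drawing itself the last millimetres.
- flower_a_mid (a point): A carved soap flower in a dark lacquered bowl (78 mm across, 60 mm high), loose, standing on the chest's top on the other side of the hasp from the clip; point 30 mm above its underside, z up. Leave it alone.
- flower_b_mid (a point): Another such flower bowl (78 mm across, 60 mm high) on the table to the left of the chest; point 30 mm above its underside, z up. Leave it alone.
- lacquer_box_mid (a point): A round lidded lacquer box (96 mm across, 68 mm high) on the table to the right of the chest; point 30 mm above its underside, z up. Leave it alone.
Things that resemble listed ones, but are neither listed nor needed, are in the scene too. Of the things like the part that bears clip_loop, leave any that is purple or yellow; of the rest the smaller one is meant.

How it is judged (in metres and radians):
On the way, in this order (a step that is already met when the one before it is completed fails the run):
1. the hasp lies down over the pin (below 0.1 rad) (value of joint hasp below 0.1 rad), for 0.2 s.
2. the clip's straight leg is through the hole and the bow has closed on the shank, the hasp still down under it (value of joint hasp below 0.1 rad and distance between clip_bow and pin_hole below 0.005 m and angle between the x axis of clip_bow and the y axis of pin_hole, either way round below 0.25 rad and value of joint clip_leg below 0.06 rad), for 0.2 s.
At the end, for the whole second after the job is handed in: Hasp flat over the pin (within 0.1 rad); clip's straight leg through the hole, in line within 0.25 rad, bow's middle within 5 mm of the hole's centre, springy leg closed on the shank (below 0.06 rad); flower bowls and lacquer box within 30 mm of their places (all of step 2 and distance of each of flower_a_mid, flower_b_mid, lacquer_box_mid from where it was at the start of the episode below 0.03 m); the robot touches nothing.
It fails at once if a flower bowl or the lacquer box is pushed 30 mm or more from its place, or tipped by more than 0.4 rad (distance of any of flower_a_mid, flower_b_mid, lacquer_box_mid from where it was at the start of the episode above 0.03 m or angle between any of flower_a_mid, flower_b_mid, lacquer_box_mid's own z axis and vertical above 0.4 rad).
It also fails if it takes over 61 s, if anything falls off the work surface, if the arm or the gripper's body presses on something with over 40 N, if the wrist force passes 120 N, or if a joint passes its speed limit or range.

ROBOT

A 6-joint arm with a two-finger parallel gripper is mounted at the origin on the work surface. World frame = base frame: x ahead of the robot, y to its left, z up, the work surface at z = 0. Lengths are in mm, angles in rad, forces in N, time in s.
With the tool pointing down it reaches from about 275 to 825 mm from the base axis. Payload 5.2 kg.
Tool frame: the origin (TCP) lies where the fingers leave the gripper's body, on its centre line; the fingertips stand 84 mm ahead of it and the grasp point (between the pads) lies 65 mm ahead of it (grip_depth is the distance from the TCP to the grasp point, in mm); y points along the fingers, x is the direction in which the jaws open and shut, and the axes are right-handed (so a half turn about y gives the same grasp; the last joint's range is limited). The gripper opens to 93 mm and grips with 3 to 60 N. Pads are 15 mm wide; open, the fingers measure 128 mm over their backs; the gripper's body (75 mm by 188 mm) begins 65 mm behind the grasp point.
Start: joints at [0.924, 0.259, 1.535, -0, 1.348, -0.203], TCP at [236.136, 496.735, 302.753] pointing down, gripper open.
Joint ranges: [-3.14, 3.14], [-0.91, 2.08], [0.19, 2.58], [-1.22, 4.36], [0.22, 2.71], [-3.12, 3.12]. Speed limits (rad/s): [2.57, 2.57, 3.14, 3.14, 3.14, 3.14].

INTERFACE

Orientations are given as [roll, pitch, yaw] about the fixed x, y, z axes, in that order (R = Rz(yaw) Ry(pitch) Rx(roll)).
In Python, from workcell import get_state, snapshot, get_calibration, hand_in, recognise, masks_of, mark_of, grip_depth gives the robot as it stands.
- The arm moves only by the shell command python3 -m creep 'ROWS' [FORCE]. ROWS is JSON, a list that holds one entry, the list of rows, each a list of 5 numbers: the opening, from 0 (shut) to 1 (fully open), then the shift along the world's x, y, z in mm, then the turn about the world's z in degrees. A call has 1 to 8 rows; each row shifts and turns the pose as measured when the row begins; what a row does not reach is not made up. A row lasts 1/8 s, in which the tool goes at most 62.5 mm and 10.7 degrees, less where a joint would pass 70% of its speed; a pose out of reach is approached as far as the arm can. A call is refused whole if a number of a shift passes 62.5 or a number of a turn 10.7, either way. A call with a gripper value outside its range is refused whole. The fingers move at their own pace and stop on an object; FORCE is the grip in N (left out, the last holds). Time passes only in rows, so rows that do not move let the fingers close. It gives the time, the measured TCP pose, the force and the opening at its end, in the units of the state.
- get_state(): the state, without advancing time (a new reading comes with each control period).
- snapshot(name): name is "scene" or "top" or "wrist"; returns (picture, depth): 384x512x3 uint8, red, green, blue; 384x512 float32, mm along the optical axis (not along the pixel's ray), 0 where there is no reading.
- get_calibration(name): a dict with "K" (3x3 intrinsics, pixels), "eye" and "attitude" of the camera in the world. Camera axes: x right, y down, z forward; pixel columns grow to the right and rows downward; lengths in mm; the calibration is good to about 2 mm. A picture is of the moment at which its call begins: read the wrist's pose just before it. get_calibration takes no time and is no camera call; for the wrist camera it gives the pose at the moment of the call.
- hand_in(): hands the job in, once; it reports no verdict.
Trained networks look in the newest picture that a camera, given by its name, has taken for a name from the list of things; names that differ only in an ending like _2 or _b are one class to them, and where a whole thing is asked for, a point or a joint stands for the part that bears it (a point fixed in the world has none). Each returns a list of dicts, best first, with "score" (0 to 1); they miss things now and then, are a little off and sometimes report something else, mostly with a low value. They report only what shows in the picture. A call takes as long as a camera call. They do not tell look-alikes from the thing itself.
- recognise(camera, thing): "bbox" ([left, top, width, height] in pixels, round what is visible of it).
- masks_of(camera, thing): "region" (384x512 bool, what is visible of it) and "bbox" ([left, top, width, height] in pixels, round what is visible of it).
- mark_of(camera, thing): "uv" ([column, row] in pixels: a listed point, or the origin of a listed thing).
The state is a dict: "clock": time; "joints": joint angles; "qvel": joint speeds; "joint_torque": joint torques, N m; "ee_pos": TCP position; "ee_rot": TCP orientation; "force": force on the tool from outside, world axes, zero at the start; "torque": the same for the moment, N m; "gripper_width": finger opening in mm.
Only numpy, scipy, OpenCV 4.12 (cv2) and the standard library are available. Lean on these libraries where they do the work, as an engineer would, in place of code of your own. Each camera call takes 0.05 s, during which the arm holds its last target.

## Working session

There is one attempt and no reset: what is moved stays moved. The work goes in short steps, Python scripts to look and compute and a shell command to move; the robot and the scene stay as the last step left them, time stands still between calls to the robot, and variables do not carry over. Pictures are saved under pics/ and viewed, and the job is handed in when it is done.

```bash
ls; mkdir -p pics
cat > h.py <<'E'
import numpy as np, cv2
from workcell import *
def save(n,name,scale=1.5):
    p,d=snapshot(n); im=cv2.cvtColor(p,cv2.COLOR_RGB2BGR)
    np.savez('pics/'+name+'.npz',p=p,d=d,**{k:np.array(v) for k,v in get_calibration(n).items()})
    cv2.imwrite('pics/'+name+'.png',cv2.resize(im,None,fx=scale,fy=scale,interpolation=cv2.INTER_CUBIC)); return p,d
def rot(a):
    a=np.array(a,float)
    if a.shape==(3,3): return a
    from scipy.spatial.transform import Rotation as R
    return R.from_euler('xyz',a).as_matrix()
def ray(c,u,v):
    K=np.array(c['K']); return rot(c['attitude'])@np.array([(u-K[0,2])/K[0,0],(v-K[1,2])/K[1,1],1.])
def p3(c,u,v,d): return np.array(c['eye'])+ray(c,u,v)*d
def onz(c,u,v,z):
    e=np.array(c['eye']); r=ray(c,u,v); return e+r*(z-e[2])/r[2]
def proj(c,P):
    q=rot(c['attitude']).T@(np.array(P,float)-np.array(c['eye'])); q=np.array(c['K'])@q; return q[:2]/q[2]
E
python3 - <<'E'
from h import *
print(get_state()); print(grip_depth)
for n in('scene','top'):
    c=get_calibration(n);print(n,c)
    save(n,n+'0')
    for t in('pin_hole','hasp_hinge','hasp_end','clip_loop','clip_bow','flower_a_mid','lacquer_box_mid'):
        print(t,[(np.round(m['uv'],1).tolist(),round(m['score'],2)) for m in mark_of(n,t)])
E
```

```text
pics
{'clock': 0.0, 'joints': array([ 9.24204629e-01,  2.59340275e-01,  1.53609523e+00, -1.30064188e-05,
        1.34799100e+00, -2.02827231e-01]), 'qvel': array([-1.26020378e-03, -7.14540496e-06, -9.22297169e-04,  1.01127021e-03,
        2.01459050e-03, -4.55184379e-04]), 'joint_torque': array([ 1.79468784e-04, -4.37291408e+01, -2.84002072e+01,  7.16850045e-02,
        4.13002563e-02, -1.73192125e-04]), 'ee_pos': array([235.88645899, 496.40224505, 301.91416253]), 'ee_rot': array([-1.57043934,  0.00179881,  1.12703507]), 'force': array([ 0.25549093,  0.6257971 , -0.16463091]), 'torque': array([ 0.06621808, -0.05043658,  0.00929214]), 'gripper_width': 93.18692870829307}
65.3
scene {'K': array([[373.72957887,   0.        , 252.70047914],
       [  0.        , 373.72957887, 194.74271946],
       [  0.        ,   0.        ,   1.        ]]), 'eye': array([1341.52307029, -110.67365993, 1080.13010213]), 'attitude': array([-2.40791998e+00, -7.85081900e-04,  1.45466108e+00])}
pin_hole [([265.6, 187.2], 0.87), ([264.8, 201.9], 0.26), ([270.2, 202.7], 0.23)]
hasp_hinge [([265.1, 202.2], 0.75)]
[... 328 characters left out ...]
 {'K': array([[491.72799235,   0.        , 249.81886989],
       [  0.        , 491.72799235, 187.9096889 ],
       [  0.        ,   0.        ,   1.        ]]), 'eye': array([ 286.03096399,   14.11483858, 1533.68519907]), 'attitude': array([-3.00100514, -0.00547172, -1.59400255])}
pin_hole [([240.6, 188.8], 0.88)]
hasp_hinge [([241.8, 163.2], 0.88)]
hasp_end [([237.8, 139.7], 0.64), ([269.0, 148.7], 0.59)]
clip_loop [([300.7, 229.5], 0.8), ([346.1, 148.8], 0.67), ([359.1, 216.0], 0.55)]
clip_bow [([354.1, 165.6], 0.79), ([284.0, 137.4], 0.65), ([296.9, 257.9], 0.64), ([417.0, 222.5], 0.47), ([350.6, 228.8], 0.4)]
flower_a_mid [([195.2, 150.0], 0.69)]
lacquer_box_mid [([413.0, 224.5], 0.76)]
```

View pics/top0.png

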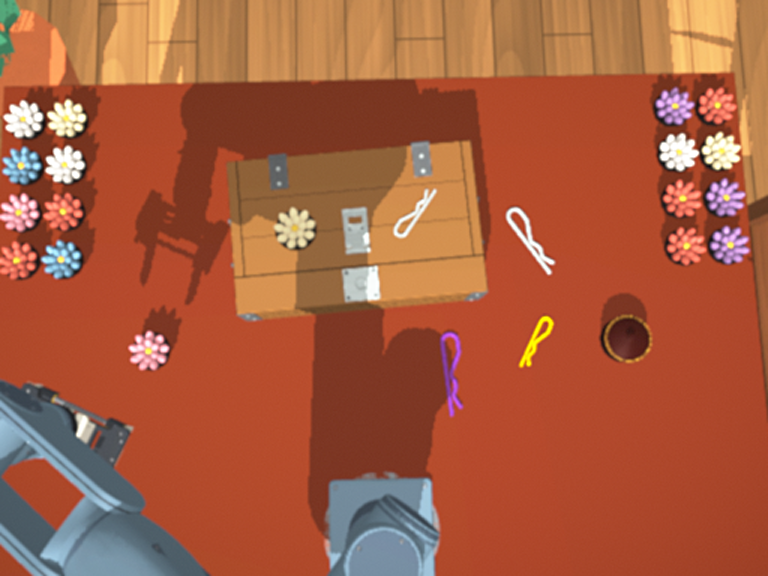

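View pics/scene0.png

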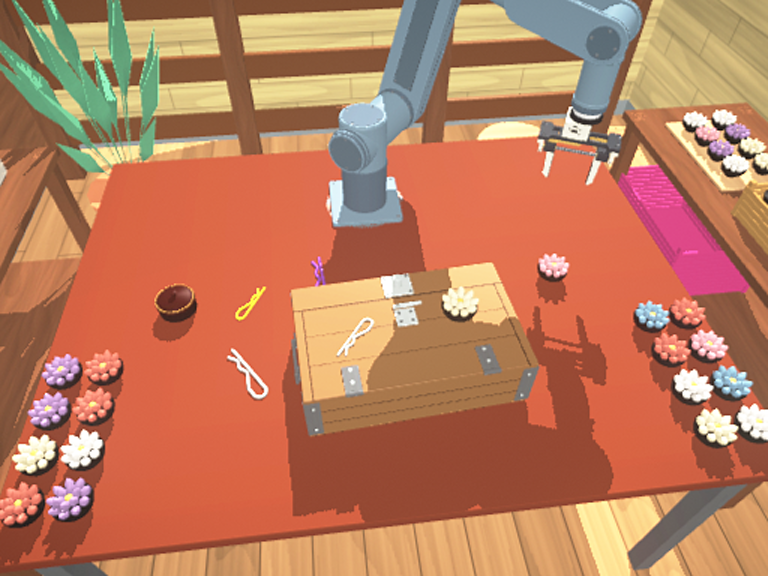

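Run:
```python
import cv2,numpy as np
a=np.load('pics/top0.npz')['p'][100:290,170:390,::-1]
cv2.imwrite('pics/top0z.png',cv2.resize(a,None,fx=3.6,fy=3.1,interpolation=cv2.INTER_CUBIC))
a=np.load('pics/scene0.npz')['p'][140:290,120:340,::-1]
cv2.imwrite('pics/scene0z.png',cv2.resize(a,None,fx=3.6,fy=3.6,interpolation=cv2.INTER_CUBIC))
```

```text
(no output)
```

View pics/top0z.png

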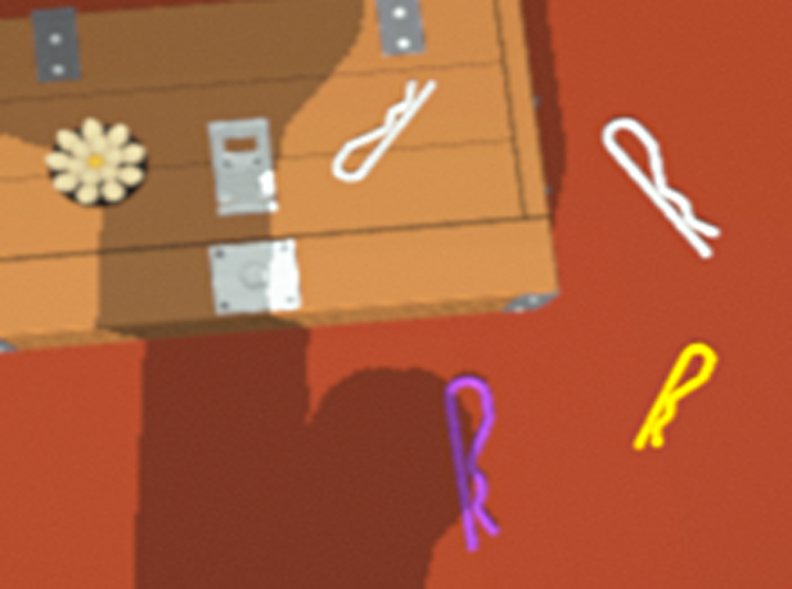

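View pics/scene0z.png

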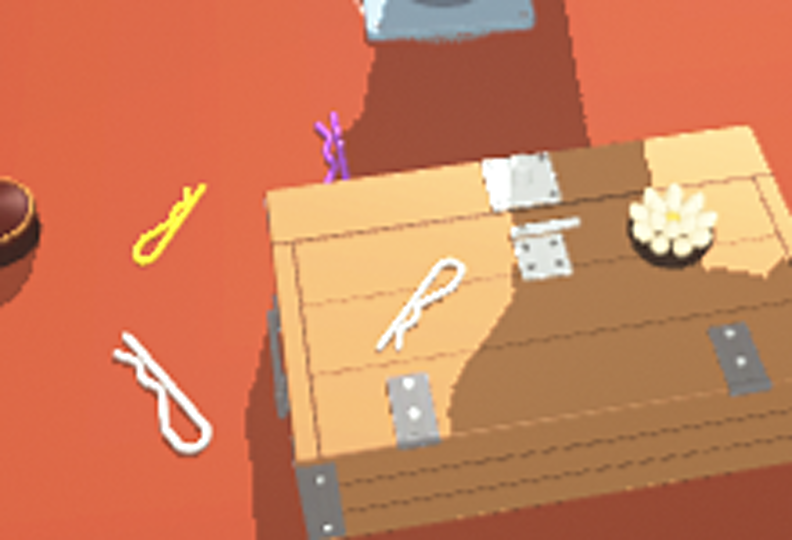

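Run:
```python
from h import *
import cv2
for n in('top','scene'):
    f=np.load(f'pics/{n}0.npz'); c={k:f[k] for k in('K','eye','attitude')}; d=f['d'];p=f['p']
    P=np.stack([p3(c,u,v,d[v,u]) if d[v,u]>0 else np.full(3,np.nan) for v in range(384) for u in range(512)]).reshape(384,512,3)
    z=P[...,2]
    m=((z>132)&(z<150)&(P[...,0]>250)&(P[...,0]<800)&(abs(P[...,1])<350)).astype(np.uint8)
    k,l,s,cc=cv2.connectedComponentsWithStats(m); i=1+np.argmax(s[1:,4]); q=P[l==i]
    r=cv2.minAreaRect(q[:,:2].astype(np.float32)); print(n,r,np.median(q[:,2]), cv2.boxPoints(r).round(0).tolist())
    h=(z>165)&(P[...,0]>300)&(P[...,0]<650)&(abs(P[...,1])<200)
    q=P[h]; 
    k,l,s,cc=cv2.connectedComponentsWithStats(h.astype(np.uint8))
    for i in range(1,k):
        if s[i,4]>5: q=P[l==i]; print(s[i],q.mean(0).round(1),q.min(0).round(0),q.max(0).round(0))
f=np.load('pics/top0.npz'); c={k:f[k] for k in('K','eye','attitude')}
for nm,u,v,zz in [('pin',240.6,188.8,156),('hinge',241.8,163.2,145),('end',237.8,139.7,211),('fa',195.2,150,170),('cliptgt loop',300.7,229.5,2.5)]: print(nm,onz(c,u,v,zz).round(1))
p=f['p'].astype(int); w=(p.min(2)>200).astype(np.uint8); k,l,s,cc=cv2.connectedComponentsWithStats(w)
for i in range(1,k):
    if s[i,4]>20: print(s[i],cc[i].round(1),onz(c,*cc[i],142).round(0))
```

```text
top ((598.354736328125, 38.38273620605469), (306.86016845703125, 481.2206726074219), 4.118659496307373) 140.67354123016912 [[428.0, 267.0], [463.0, -213.0], [769.0, -191.0], [734.0, 289.0]]
[182 138  29  29 590] [580.  149.6 187.8] [544. 112. 168.] [620. 189. 207.]
[228 138  18  24 258] [584.2  37.4 196.8] [557.  14. 165.] [610.  60. 231.]
[237 184   7   8  43] [480.9  30.2 169.1] [471.  21. 165.] [491.  38. 174.]
scene ((599.2086181640625, 37.82371520996094), (309.3019104003906, 481.3564147949219), 4.1671881675720215) 139.61504152133745 [[427.0, 267.0], [462.0, -213.0], [771.0, -191.0], [736.0, 289.0]]
[262 183   6   5  24] [485.4  29.1 168. ] [474.  21. 165.] [495.  39. 172.]
[294 191  25  23 413] [593.1 146.7 186. ] [549. 113. 165.] [623. 187. 205.]
[263 200  18   5  38] [604.6  35.5 216.7] [564.  13. 168.] [612.  59. 226.]
pin [478.8  28.2 156. ]
hinge [554.5  23.3 145. ]
end [607.8  32.5 211. ]
fa [590.6 154.2 170. ]
cliptgt loop [ 368.3 -154.4    2.5]
[  3  67  25  24 341] [14.9 79.2] [821. 686. 142.]
[37 67 14 13 75] [43.5 73.7] [836. 602. 142.]
[32 75 11 15 69] [37.2 81.5] [813. 620. 142.]
[440  89  26  25 366] [452.1 100.9] [ 728. -598.  142.]
[475  93  18  19 156] [484.1 101.2] [ 725. -692.  142.]
[ 31  98  25  24 323] [ 42.1 109.1] [729. 603. 142.]
[ 48 114   5   5  21] [ 50.  115.8] [708. 579. 142.]
[263 127  28  31 154] [275.6 142.5] [614. -76. 142.]
[  7 131   6   8  22] [  9.5 134.6] [654. 694. 142.]
[338 139  31  44 247] [352.6 159.3] [ 559. -297.  142.]
[242 155   4   8  28] [243.6 158.5] [569.  18. 142.]
[243 178  10  22 182] [247.9 189. ] [480.   8. 142.]
[ 97 227   8   6  23] [100.  229.7] [373. 427. 142.]
[ 87 230   9   4  25] [ 90.7 231.8] [368. 453. 142.]
[ 51 277   7  14  63] [ 54.1 282.8] [229. 551. 142.]
```

```bash
python3 -m creep '[[[0,40,-40,10,4],[0,40,-44,10,4],[0,40,-44,10,4],[0,40,-44,5,4],[0,40,-44,5,4],[0,40,-44,0,4],[0,40,-44,0,4],[0,40,-44,0,2]]]' 20
```

```text
clock: 1.8
ee_pos: [561.5, 140.5, 345.3]
ee_rot: [-1.575, -0.002, 1.677]
force: [0.7, 0.9, 0.2]
gripper_width: 17.3
```

Run:
```python
from h import *
print(get_calibration('wrist')); save('wrist','w1')
print(get_state()['ee_pos'])
```

```text
{'K': array([[329.61111737,   0.        , 255.19236848],
       [  0.        , 329.61111737, 191.67736116],
       [  0.        ,   0.        ,   1.        ]]), 'eye': array([480.27490786, 131.15506847, 424.84205452]), 'attitude': array([ 2.84399811, -0.00336289,  1.6776674 ])}
[566.11293692 134.46543914 344.53164989]
```

View pics/w1.png

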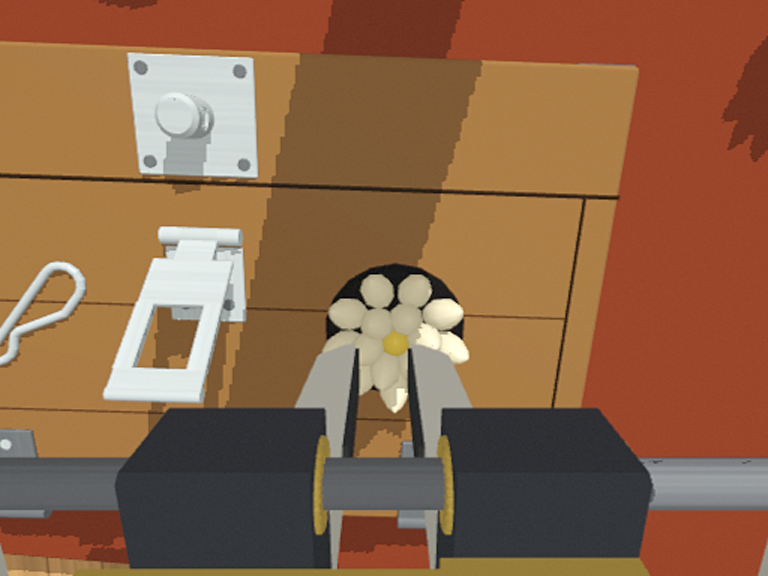

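Run:
```python
from h import *
f=np.load('pics/w1.npz'); c={k:f[k] for k in('K','eye','attitude')};d=f['d']
for nm,u,v,z in [('dome',179,115,169),('hinge',201,236,147),('endL',106,397,226),('endR',202,400,226),('front-left corner',637,66,140),('clipcorner loop',65,264,142.5)]:
    print(nm,onz(c,u/1.5,v/1.5,z).round(1), p3(c,u/1.5,v/1.5,d[int(v/1.5),int(u/1.5)]).round(1))
```

```text
dome [485.9  25.7 169. ] [485.9  24.8 166.7]
hinge [550.2  28.3 147. ] [550.2  28.2 146.8]
endL [609.9  13.2 226. ] [612.5  10.9 221.9]
endR [606.9  56.2 226. ] [611.4  53.6 218.6]
front-left corner [436.5 255.2 140. ] [434.2 261.3 126.6]
clipcorner loop [576.3 -52.9 142.5] [576.6 -53.4 141.8]
```

```bash
python3 -m creep '[[[0,42,-45,0,-2],[0,40,-45,0,0],[0,0,0,0,0]]]'
```

```text
clock: 2.22
ee_pos: [645.1, 46.4, 343.5]
ee_rot: [-1.577, 0.002, 1.635]
force: [0.6, 1.2, -0.5]
gripper_width: 0.8
```

```bash
python3 -m creep '[[[0,0,-6,-45,0],[0,0,0,-36,0],[0,-20,-1,0,0],[0,-20,-2,0,0],[0,-20,-1,0,0],[0,-20,-2,0,0]]]'
```

```text
clock: 2.98
ee_pos: [563.0, 39.6, 262.1]
ee_rot: [-1.585, 0.0, 1.636]
force: [2.1, -0.5, 1.5]
gripper_width: 0.5
```

Run:
```python
from h import *
save('wrist','w2');save('scene','s2')
```

```text
(no output)
```

View pics/w2.png

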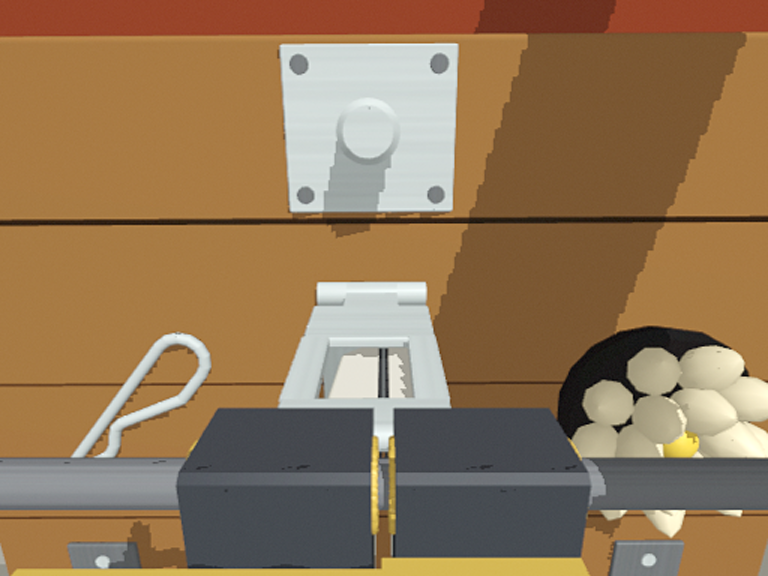

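```bash
python3 -m creep '[[[0,-13,0,1,0],[0,-13,0,0,0],[0,-8,0,-6,0],[0,-6,0,-9,0],[0,-4,0,-9,0],[0,0,0,0,0]]]'
```

```text
clock: 3.82
ee_pos: [515.8, 40.5, 237.8]
ee_rot: [-1.584, 0.001, 1.637]
force: [-0.0, -0.3, 0.2]
gripper_width: 0.2
```

Run:
```python
from h import *
save('wrist','w3')
```

```text
(no output)
```

View pics/w3.png

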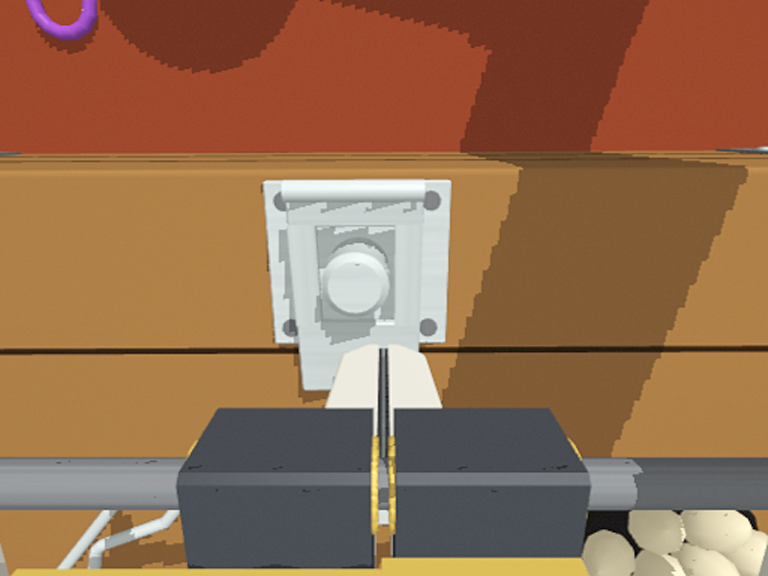

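```bash
python3 -m creep '[[[0,1,-6,-3,0],[0,0,0,-4,0],[0,0,0,-4,0],[0,0,0,-4,0]]]'
```

```text
clock: 4.38
ee_pos: [517.4, 34.2, 231.1]
ee_rot: [-1.588, 0.001, 1.637]
force: [-13.8, 0.7, 35.1]
gripper_width: 0.7
```

```bash
python3 -m creep '[[[0,0,0,30,0],[0.3,10,-10,50,0],[0.5,40,-40,20,0],[0.5,40,-40,0,0],[0.5,20,-20,0,0],[0.5,0,0,0,0]]]'
```

```text
clock: 5.12
ee_pos: [629.6, -79.1, 334.8]
ee_rot: [-1.59, 0.002, 1.638]
force: [0.4, 0.0, 0.3]
gripper_width: 44.1
```

Run:
```python
from h import *
print(get_state()['ee_pos'])
save('wrist','w4')
for t in('clip_loop','clip_bow','hasp_end','pin_hole'): print(t,[(np.round(m['uv'],1).tolist(),round(m['score'],2)) for m in mark_of('wrist',t)])
```

```text
[629.62488117 -79.13294777 334.82609626]
clip_loop [([70.5, 142.5], 0.98), ([288.1, 145.0], 0.96)]
clip_bow [([43.5, 87.7], 0.76), ([237.5, 181.8], 0.74)]
hasp_end []
pin_hole []
```

View pics/w4.png

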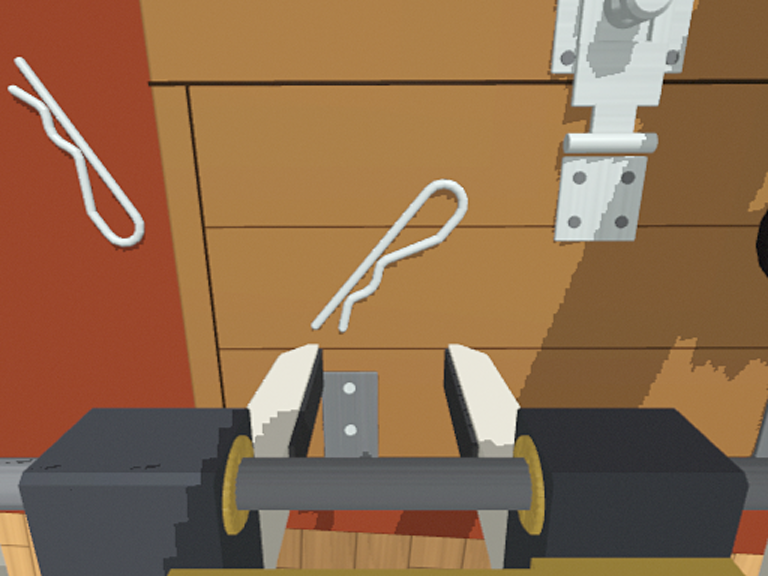

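```bash
cat > clipfit.py <<'E'
from h import *
def fit(f,box,z,guess,thr=150):
    c={k:f[k] for k in('K','eye','attitude')};p=f['p'].astype(int)
    m=np.zeros(p.shape[:2],bool);x0,y0,x1,y1=box
    sub=p[y0:y1,x0:x1]; m[y0:y1,x0:x1]=(sub.min(2)>thr)
    k,l,s,cc=cv2.connectedComponentsWithStats(m.astype(np.uint8)); i=1+np.argmax(s[1:,4]); v,u=np.where(l==i)
    P=np.array([onz(c,a,b,z)[:2] for a,b in zip(u,v)])
    th=np.radians(guess)
    for _ in range(6):
        e=np.array([np.cos(th),np.sin(th)]);n=np.array([-e[1],e[0]])
        s=P@e;t=P@n; S=[];T=[]
        lo,hi=s.min()+12,s.max()-6
        for a in np.arange(lo,hi,4):
            k=(s>=a)&(s<a+4)
            if k.sum()>2: S.append(a+2);T.append(np.sort(t[k])[:2].mean())
        w=np.polyfit(S,T,1); th+=np.arctan(w[0])
    e=np.array([np.cos(th),np.sin(th)]);n=np.array([-e[1],e[0]]);s=P@e;t=P@n
    t0=np.median([np.sort(t[(s>=a)&(s<a+4)])[:2].mean() for a in np.arange(lo,hi,4)])+2.5-0.3
    tip=s[t<t0+3].max()
    L=e*((tip-94+s.min()+22)/2)+n*(t0+11)
    print('n',len(P),'len',tip-s.min(),'deg',np.degrees(th).round(2),'loop',L.round(1),'bow',(L+e*54-n*11).round(1),'tip',(e*tip+n*t0).round(1),'width',t.max()-t0)
    return L,np.degrees(th)
E
python3 - <<'E'
from clipfit import *
f=np.load('pics/w4.npz')
fit(f,(200,110,330,225),142.5,-41)
c={k:f[k] for k in('K','eye','attitude')}
print(onz(c,288.1,145,142.5),onz(c,237.5,181.8,142.5), onz(c,615/1.5,143/1.5,147))
E
```

```text
n 1570 len 116.60017895663822 deg -35.38 loop [590.3 -54.6] bow [627.9 -94.8] tip [ 660.8 -118.1] width 24.334680653318458
[591.05313498 -54.05554493 142.5       ] [625.47349858 -94.06886557 142.5       ] [545.31892806  35.89799334 147.        ]
```

Run:
```python
from clipfit import *
f=np.load('pics/w4.npz')
c={k:f[k] for k in('K','eye','attitude')}
a=onz(c,316/1.5,326/1.5,142.5);b=onz(c,420/1.5,195/1.5,142.5);print(a,b,np.degrees(np.arctan2(*(a-b)[[1,0]])))
im=f['p'][105:235,195:335,::-1]; cv2.imwrite('pics/w4z.png',cv2.resize(im,None,fx=5,fy=4.5,interpolation=cv2.INTER_CUBIC))
```

```text
[ 659.78797405 -116.06302401  142.5       ] [579.29428325 -61.84451424 142.5       ] -33.96320887325225
```

View pics/w4z.png

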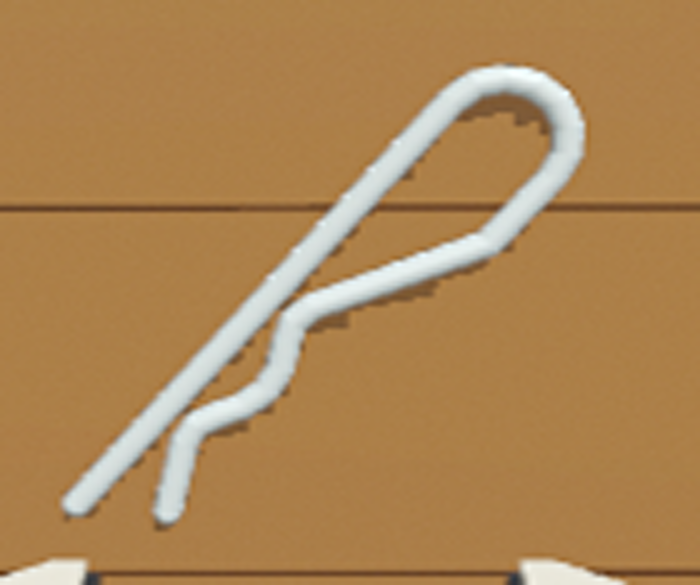

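```bash
python3 -m creep '[[[0.5,-10,6,0,-10.6],[0.5,-10,6,0,-10.6],[0.5,-10,6,0,-10.6],[0.5,-9,7,0,-10.6],[0.5,0,0,0,-10.6],[0.5,0,0,0,-10.6],[0.5,0,0,0,-10.6],[0.5,0,0,0,-10.6]]]'; python3 -m creep '[[[0.5,0,0,0,-10.6],[0.5,0,0,0,-10.6],[0.5,0,0,0,-10.6],[0.5,0,0,0,-10.6],[0.5,0,0,0,-10.6],[0.5,0,0,0,-10.6],[0.5,0,0,0,-10.6],[0.5,0,0,0,-10.6]]]'
```

```text
clock: 6.38
ee_pos: [581.8, -41.6, 339.3]
ee_rot: [-1.591, -0.0, 0.139]
force: [0.4, 0.5, 0.7]
gripper_width: 46.3
clock: 7.38
ee_pos: [575.8, -32.6, 342.9]
ee_rot: [-1.589, -0.003, -1.361]
force: [-0.7, 0.1, -0.5]
gripper_width: 46.5
```

```bash
python3 -m creep '[[[0.5,3,-4,-8,-10.6],[0.5,3,-4,-5,-10.6],[0.5,3,-4,-5,-10.6],[0.5,3,-5,-5,-10.6],[0.5,2,-3,-5,-4],[0.5,0,0,-5,0],[0.5,0,0,0,0]]]';  python3 - <<'E'
from h import *
s=get_state();print(s['ee_pos'],np.degrees(s['ee_rot']),rot(s['ee_rot']).round(3)); save('wrist','w5')
E
```

```text
clock: 8.25
ee_pos: [585.6, -45.9, 312.1]
ee_rot: [-1.587, -0.002, -2.18]
force: [-0.6, -0.0, 0.5]
gripper_width: 46.6
[585.60227265 -45.86815952 312.05953525] [-9.09192473e+01 -1.22812977e-01 -1.24880850e+02] [[-0.572 -0.014  0.82 ]
 [-0.82   0.007 -0.572]
 [ 0.002 -1.    -0.016]]
```

View pics/w5.png

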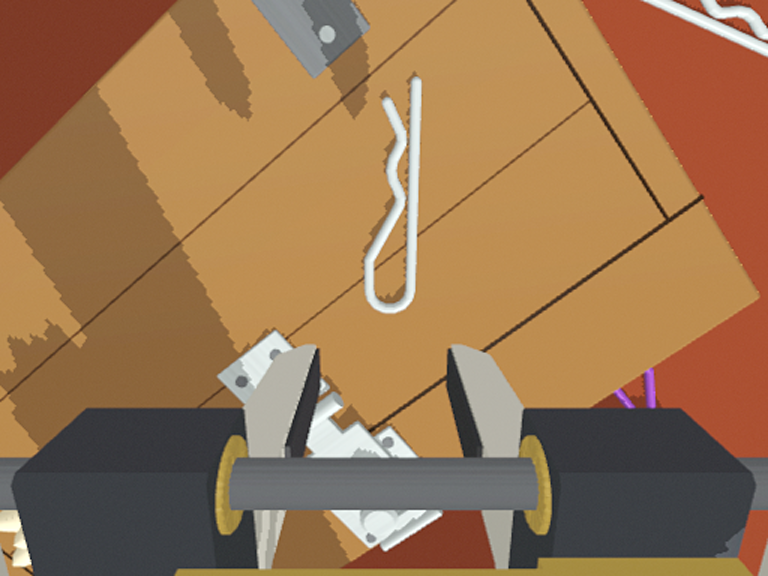

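Run:
```python
from clipfit import *
f=np.load('pics/w5.npz')
L,a=fit(f,(235,40,290,212),142.5,-35)
s=get_state();R=rot(s['ee_rot']);T=np.array([585.6,-45.87,312.06])
print('tip vs', T+R@[0,84,0], 'delta at z: need', L-(T+R@[0,81.5,0])[:2])
c={k:f[k] for k in('K','eye','attitude')}
print(c['eye']-T, R.T@(c['eye']-T), rot(c['attitude']).round(3))
```

```text
n 2114 len 116.82601335037515 deg -35.5 loop [592.3 -55.7] bow [629.9 -96. ] tip [ 662.8 -119.5] width 23.97857683822525
tip vs [584.43647171 -45.2556806  228.07030531] delta at z: need [  7.83373416 -10.41722168]
[ 67.12873481 -47.40125731  78.91109388] [  0.63276442 -80.17790925  80.93954193] [[-0.572 -0.781 -0.251]
 [-0.82   0.545  0.174]
 [ 0.001  0.305 -0.952]]
```

```bash
python3 -m creep '[[[0.5,7,-9.5,-30,-0.6],[0.5,0,0,-40,0],[0.5,0,0,0,0]]]';  python3 - <<'E'
from h import *
s=get_state();R=rot(s['ee_rot']);T=s['ee_pos'];print(T, T+R@[0,81.5,0], np.array([591.5,-55.2])-(T+R@[0,81.5,0])[:2]);save('wrist','w6')
E
```

```text
clock: 8.68
ee_pos: [593.2, -54.7, 243.2]
ee_rot: [-1.583, -0.0, -2.186]
force: [-0.1, 0.2, -0.2]
gripper_width: 46.5
[593.17396011 -54.74108455 243.17201148] [592.37215315 -54.21829621 161.67763255] [-0.87215315 -0.98170379]
```

View pics/w6.png

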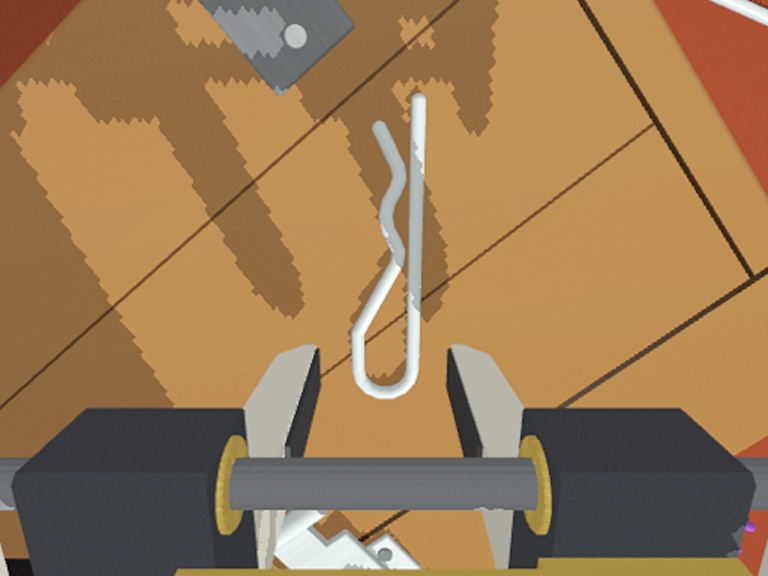

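```bash
python3 -m creep '[[[0.5,-0.5,-0.8,-13,0],[0.5,0,0,-4,0],[0.5,0,0,0,0]]]'
```

```text
clock: 9.1
ee_pos: [595.6, -56.1, 231.6]
ee_rot: [-1.572, 0.003, -2.185]
force: [0.2, -0.6, -0.4]
gripper_width: 46.6
```

```bash
python3 -m creep '[[[0.5,-4,1,-4,0],[0.5,0,0,-2.5,0],[0.5,0,0,0,0]]]'
```

```text
clock: 9.48
ee_pos: [591.6, -55.1, 225.7]
ee_rot: [-1.571, 0.004, -2.185]
force: [-0.1, -0.2, -0.1]
gripper_width: 46.7
```

```bash
python3 -m creep '[[[0,0,0,0,0],[0,0,0,0,0],[0,0,0,0,0],[0,0,0,0,0],[0,0,0,0,0]]]' 40;  python3 - <<'E'
from h import *
save('wrist','w7')
E
```

```text
clock: 10.1
ee_pos: [591.8, -55.2, 225.9]
ee_rot: [-1.57, 0.004, -2.185]
force: [-0.4, 0.5, -0.6]
gripper_width: 25.4
```

View pics/w7.png

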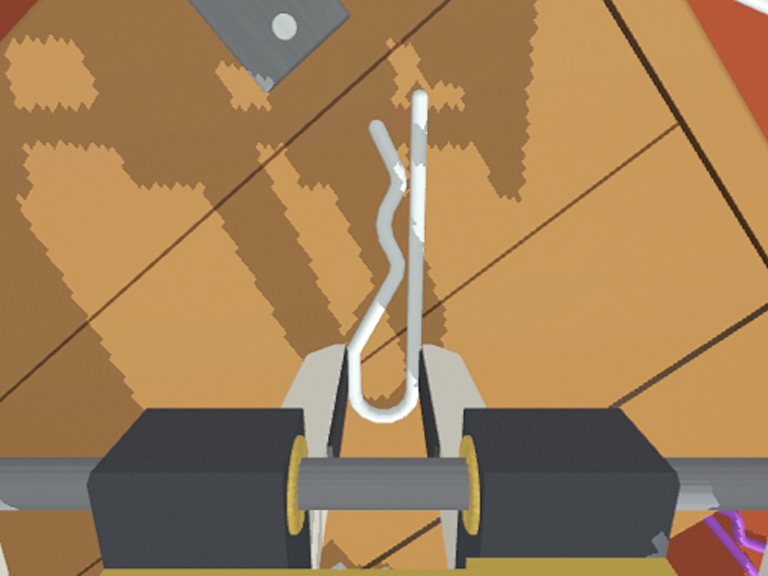

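```bash
python3 -m creep '[[[0,0,0,15,0],[0,0,0,25,0],[0,-10,-10,5,10.6],[0,-15,-8,0,10.6],[0,-15,-5,0,10.6],[0,-15,-5,0,10.6],[0,-15,-5,0,10.6],[0,-15,-5,0,10.6]]]'; python3 -m creep '[[[0,-10,0,0,10.6],[0,-5,0,0,10.6],[0,-5,0,0,10.6],[0,0,0,0,10.6],[0,0,0,0,10.6],[0,0,0,0,10.6],[0,0,0,0,0],[0,0,0,0,0]]]'
```

```text
clock: 11.15
ee_pos: [506.6, -94.4, 280.5]
ee_rot: [-1.563, -0.001, -1.057]
force: [-0.2, -1.0, -0.3]
gripper_width: 25.3
clock: 12.15
ee_pos: [486.5, -95.5, 289.8]
ee_rot: [-1.564, -0.012, 0.063]
force: [0.7, 0.1, -0.3]
gripper_width: 25.3
```

```bash
python3 -m creep '[[[0,-4,-5,-30,0.5],[0,0,0,0,0],[0,0,0,0,0]]]'
python3 - <<'E'
from h import *
save('wrist','w8');save('top','t8');save('scene','s8')
E
```

```text
clock: 12.52
ee_pos: [483.4, -100.8, 261.4]
ee_rot: [-1.566, -0.015, 0.065]
force: [0.3, -0.5, 0.1]
gripper_width: 25.7
```

View pics/w8.png

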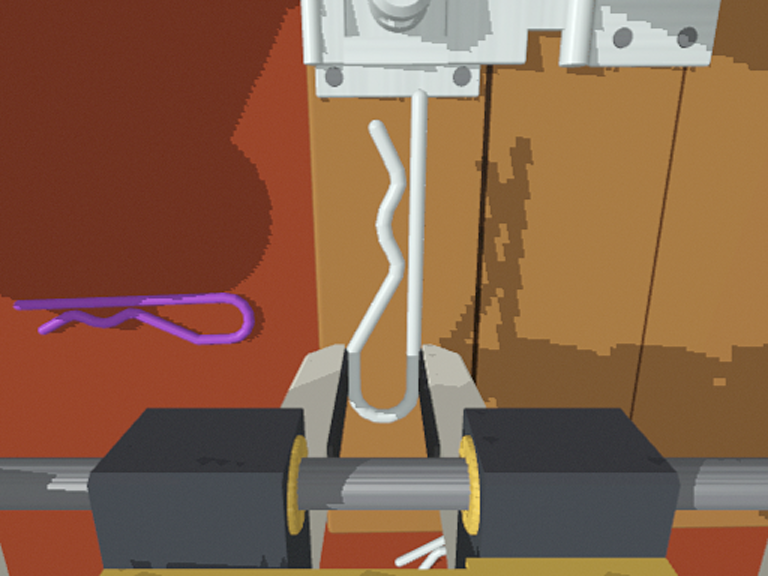

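View pics/s8.png

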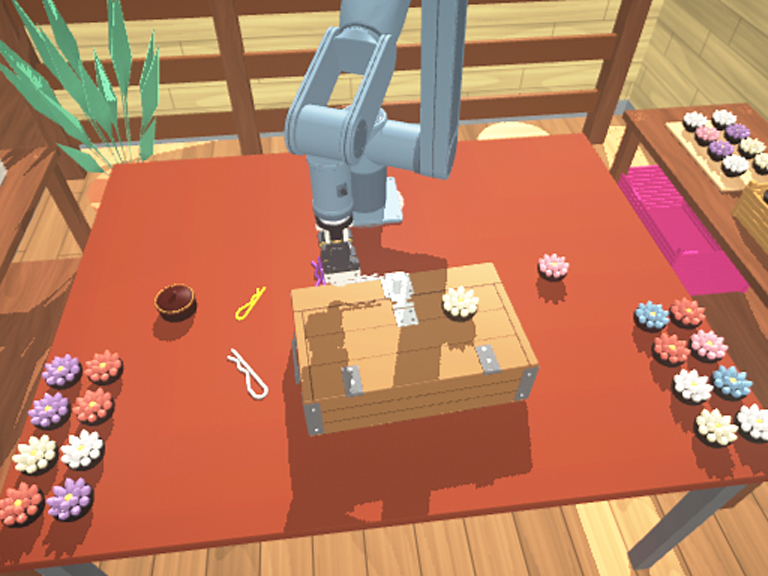

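```bash
python3 -m creep '[[[0,0,20,15,0.3],[0,0,20,0,0],[0,0,0,0,0],[0,0,0,0,0]]]'
python3 - <<'E'
from h import *
s=get_state();print(s['ee_pos'],s['ee_rot']);save('wrist','w9')
for t in('pin_hole','clip_loop','clip_bow'): print(t,[(np.round(m['uv'],1).tolist(),round(m['score'],2)) for m in mark_of('wrist',t)])
im=np.load('pics/w9.npz')['p'][0:260,180:340,::-1]; cv2.imwrite('pics/w9z.png',cv2.resize(im,None,fx=3,fy=2.3,interpolation=cv2.INTER_CUBIC))
E
```

```text
clock: 13.18
ee_pos: [484.4, -60.6, 278.9]
ee_rot: [-1.568, -0.018, 0.071]
force: [-0.4, -0.9, -0.6]
gripper_width: 25.0
[484.37213014 -60.60128661 278.91208225] [-1.5677532  -0.01811384  0.07073112]
pin_hole [([259.9, 79.3], 0.6)]
clip_loop [([144.6, 241.6], 0.75)]
clip_bow [([78.6, 227.6], 0.96), ([275.6, 149.8], 0.71), ([291.8, 370.5], 0.59)]
```

View pics/w9.png

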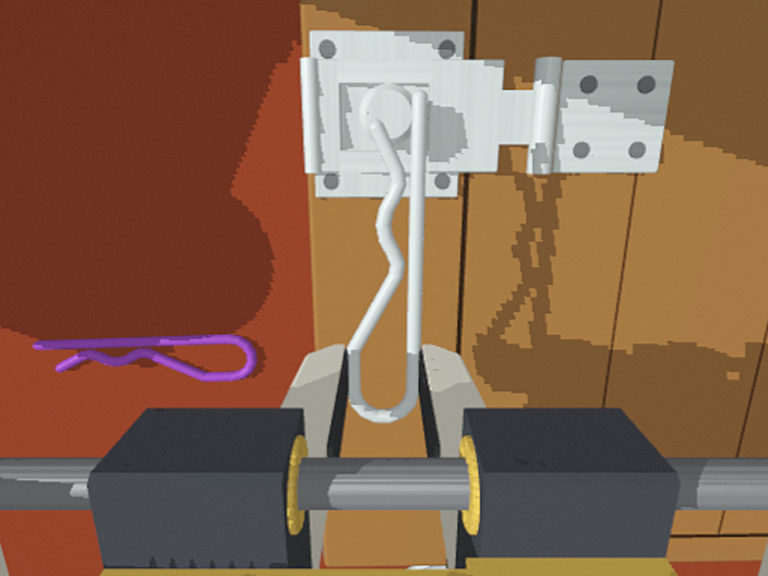

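View pics/w9z.png

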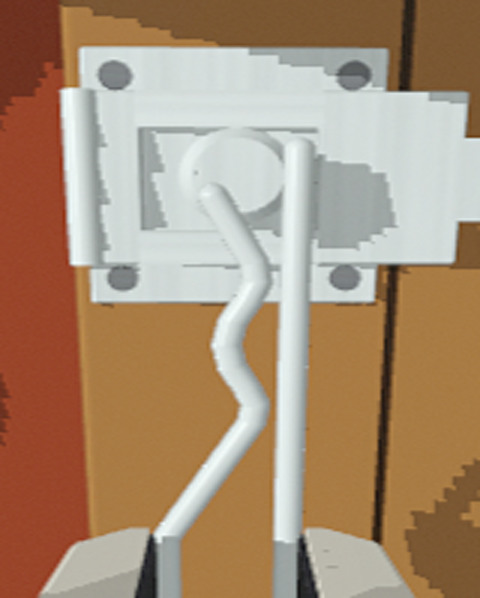

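Run:
```python
from clipfit import *
f=np.load('pics/w9.npz');c={k:f[k] for k in('K','eye','attitude')};d=f['d']
for nm,u,v,z in [('dome',386,112,165),('domeL',359,112,162),('domeR',413,112,162),('legtip',419,95,195.6),('leg mid',417,220,195.6),('leg low',414,330,195.6),('plTL',309,31,143),('plTR',463,31,143),('plBL',316,195,143),('plBR',457,197,143),('rodT',549,58,146),('rodB',544,172,146)]:
    print(nm,onz(c,u/1.5,v/1.5,z).round(1),p3(c,u/1.5,v/1.5,d[int(v/1.5),int(u/1.5)]).round(1))
```

```text
dome [480.6  29.5 165. ] [480.5  29.4 166.3]
domeL [470.5  28.9 162. ] [469.8  30.  140.9]
domeR [490.8  30.4 162. ] [488.3  28.4 196.2]
legtip [489.8  33.5 195.6] [489.7  33.4 196.4]
leg mid [492.7  -5.1 195.6] [492.6  -5.1 196. ]
leg low [495.1 -44.1 195.6] [495.  -43.9 196.3]
plTL [448.6  58.5 143. ] [448.   59.2 139. ]
plTR [509.2  63.  143. ] [510.  64. 138.]
plBL [453.4  -5.2 143. ] [452.8  -5.7 138. ]
plBR [514.2  -1.8 143. ] [515.1  -2.3 137.9]
rodT [544.1  55.3 146. ] [543.6  55.  147.5]
rodB [549.3  11.4 146. ] [548.6  11.5 148.2]
```

```bash
python3 -m creep '[[[0,-3,-25,0,0],[0,-3.5,-13,-15,0],[0,0,0,-15,0],[0,0,0,-8,0],[0,0,0,0,0]]]'
python3 - <<'E'
from h import *
s=get_state();print(s['ee_pos'],s['ee_rot'],s['force']);save('wrist','w10')
E
```

```text
clock: 14.0
ee_pos: [476.2, -100.9, 236.4]
ee_rot: [-1.565, -0.015, 0.067]
force: [0.2, 0.1, -0.4]
gripper_width: 25.3
[ 476.19973504 -100.90850673  236.40630801] [-1.56508991 -0.01451649  0.06682687] [ 0.24119473  0.07756723 -0.43956436]
```

View pics/w10.png

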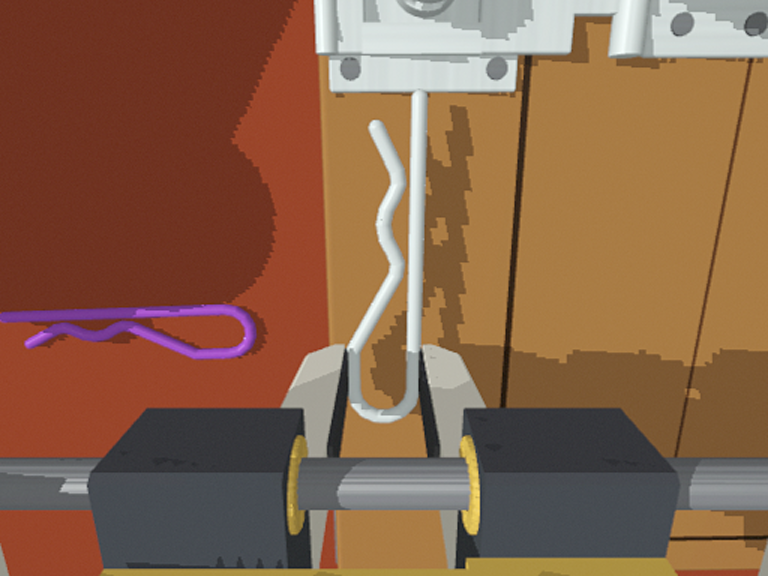

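```bash
python3 -m creep '[[[0,1.7,7,2.5,0.4],[0,0,0,0,0],[0,0,0,0,0]]]'
python3 - <<'E'
from h import *
s=get_state();x,y,z=s['ee_pos'];print(s['ee_pos'],s['ee_rot'],s['force'], 'want x',481+(29.2-y)*.0726-11.8);save('wrist','w11')
im=np.load('pics/w11.npz')['p'][0:130,190:380,::-1]; cv2.imwrite('pics/w11z.png',cv2.resize(im,None,fx=4,fy=4,interpolation=cv2.INTER_CUBIC))
E
```

```text
clock: 14.42
ee_pos: [478.9, -93.1, 240.6]
ee_rot: [-1.566, -0.017, 0.075]
force: [0.2, 0.1, -0.2]
gripper_width: 25.2
[478.89946563 -93.09605799 240.61295845] [-1.56633056 -0.01715834  0.07546381] [ 0.16288709  0.09308838 -0.17797598] want x 478.07869380975654
```

View pics/w11z.png

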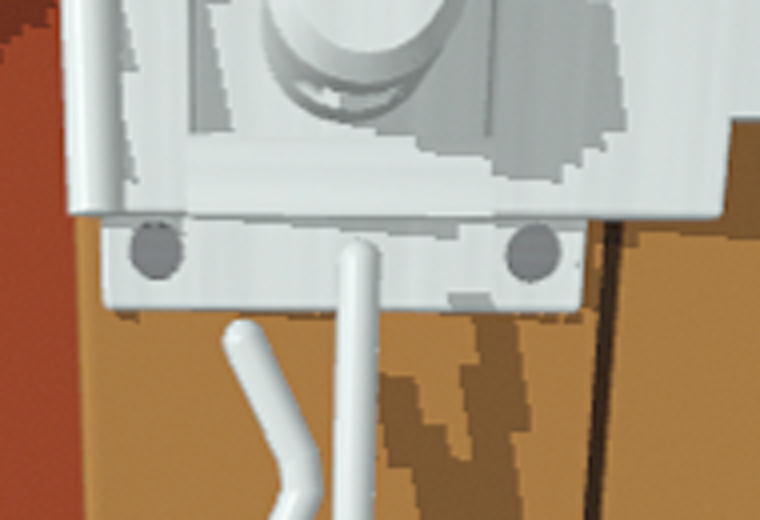

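Run:
```python
from clipfit import *
f=np.load('pics/w11.npz');c={k:f[k] for k in('K','eye','attitude')};d=f['d']
Z=lambda u,v:(190+u/4-.375,v/4-.375)
for P in[(481,29.2,156),(481.8,18.3,156),(481,29.2,169),(481.8,18.3,147)]:
    q=proj(c,P);print(P,(q-[190,0]+.375)*4)
print('leg',onz(c,*Z(353,510),157.6),onz(c,*Z(359.5,260),157.6),d[67,279],p3(c,*Z(359,280),d[70,279]))
# plate corners bottom
for z in[(104,308),(582,310)]: print(onz(c,*Z(*z),143))
for z in[(190,132),(490,136),(95,214),(725,216)]: print('slot/strap',onz(c,*Z(*z),147))
# shank row scan
im=f['p'].astype(int)
```

```text
(481, 29.2, 156) [356.48448126 -15.54586369]
(481.8, 18.3, 156) [354.31474172  93.16062263]
(481, 29.2, 169) [367.42181639 -52.11601722]
(481.8, 18.3, 147) [348.01987649 108.67218245]
leg [485.92655285 -27.95766767 157.6       ] [483.96468267   0.5797131  157.6       ] 153.7973 [484.1471982   -1.56916012 157.22162306]
[453.21145303  -6.35333947 143.        ]
[514.15937534  -1.93828264 143.        ]
slot/strap [463.07405474  14.27159875 147.        ]
slot/strap [499.1949743   16.66087684 147.        ]
slot/strap [452.0669402    4.24622212 147.        ]
slot/strap [529.22437599   9.99621293 147.        ]
```

Run:
```python
from clipfit import *
for n in('w11','w7'):
    f=np.load(f'pics/{n}.npz');c={k:f[k] for k in('K','eye','attitude')};d=f['d']
    def zz(u,v,r=1): return np.median([p3(c,a,b,d[b,a])[2] for a in range(u-r,u+r+1) for b in range(v-r,v+r+1) if d[b,a]>0])
    if n=='w11':
        print('strap',zz(190+75,40),zz(190+40,44),zz(350,35),'plate',zz(250,67),zz(310,66),'chest',zz(230,100),zz(300,110))
        for v in range(66,230,14):
            print('leg',v,max(p3(c,a,v,d[v,a])[2] for a in range(272,284)).round(1),end=' ')
    else:
        print('\nchest',zz(200,100),zz(350,100),zz(330,150),zz(240,160))
        for v in range(70,230,14):
            print('leg',v,max(p3(c,a,v,d[v,a])[2] for a in range(270,287)).round(1),end=' ')
```

```text
strap 144.79472344499666 144.90401825992757 145.0931637272888 plate 140.66270347416994 141.12897472792994 chest 137.67490968625833 137.94875430796424
leg 66 158.2 leg 80 159.0 leg 94 158.4 leg 108 158.7 leg 122 158.4 leg 136 158.1 leg 150 158.1 leg 164 158.3 leg 178 158.2 leg 192 158.4 leg 206 158.4 leg 220 158.0 
chest 138.4632804465146 137.92586434644684 137.89991432038994 138.21884703512157
leg 70 143.9 leg 84 143.0 leg 98 143.7 leg 112 305.9 leg 126 143.8 leg 140 144.1 leg 154 144.7 leg 168 143.0 leg 182 143.4 leg 196 144.0 leg 210 143.2 leg 224 143.5
```

```bash
python3 -m creep '[[[0,-1.3,5,-1.7,-0.1],[0,0,0,0,0],[0,0,0,0,0]]]'
python3 - <<'E'
from h import *
s=get_state();x,y,z=s['ee_pos'];print(s['ee_pos'],s['ee_rot'],s['force'], 'want x',478.9-1.1+(-93.1-y)*.0726);save('wrist','w12')
im=np.load('pics/w12.npz')['p'][0:130,190:380,::-1]; cv2.imwrite('pics/w12z.png',cv2.resize(im,None,fx=4,fy=4,interpolation=cv2.INTER_CUBIC))
E
```

```text
clock: 14.85
ee_pos: [477.5, -87.7, 239.0]
ee_rot: [-1.566, -0.018, 0.074]
force: [-0.2, 0.4, -0.4]
gripper_width: 25.5
[477.48148048 -87.6841708  238.96251807] [-1.56647389 -0.01750547  0.07361736] [-0.22478037  0.36608879 -0.35866471] want x 477.4068108004044
```

View pics/w12z.png

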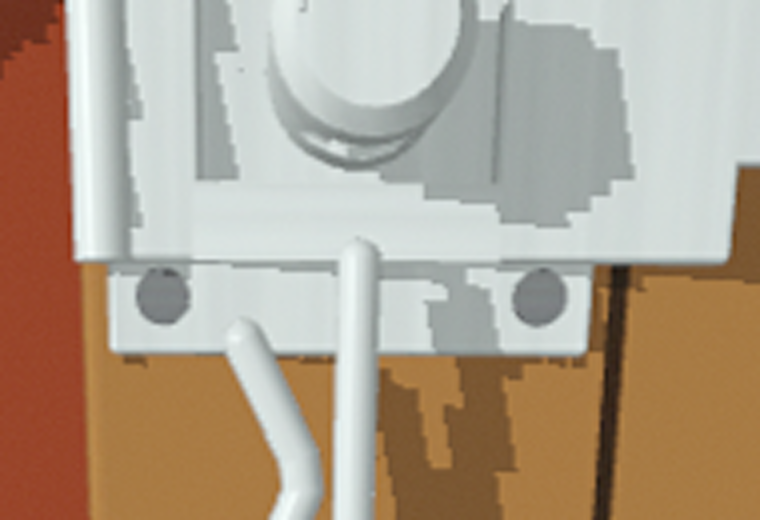

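Run:
```python
from clipfit import *
f=np.load('pics/w12.npz')
im=f['p'][20:70,245:320,::-1]; cv2.imwrite('pics/w12zz.png',cv2.resize(im,None,fx=10,fy=10,interpolation=cv2.INTER_CUBIC))
c={k:f[k] for k in('K','eye','attitude')}
g=f['p'].astype(int).sum(2)
for v in range(31,42): print(v,g[v,255:312].tolist())
q=proj(c,(481.8,18.3,156));print(q)
```

```text
31 [646, 648, 651, 655, 643, 568, 512, 503, 492, 483, 475, 458, 450, 446, 444, 444, 463, 499, 541, 559, 550, 542, 532, 529, 523, 521, 523, 522, 516, 506, 501, 495, 489, 485, 480, 475, 468, 458, 443, 411, 381, 393, 457, 500, 499, 495, 492, 495, 492, 494, 495, 495, 497, 496, 495, 488, 487]
32 [648, 651, 651, 655, 658, 633, 562, 501, 494, 488, 487, 473, 463, 450, 430, 428, 422, 424, 442, 463, 472, 525, 537, 527, 529, 529, 522, 520, 512, 505, 497, 494, 494, 489, 482, 467, 421, 390, 390, 379, 386, 439, 503, 502, 498, 497, 489, 494, 495, 497, 495, 496, 492, 499, 495, 488, 488]
33 [648, 647, 651, 653, 657, 655, 616, 495, 486, 494, 539, 556, 542, 519, 473, 424, 412, 404, 397, 395, 386, 409, 450, 475, 500, 495, 505, 521, 518, 515, 502, 468, 445, 436, 412, 392, 379, 383, 396, 366, 404, 483, 510, 499, 498, 494, 496, 493, 492, 492, 495, 497, 493, 495, 496, 488, 488]
34 [646, 650, 649, 652, 657, 655, 636, 548, 480, 480, 493, 559, 616, 586, 549, 497, 435, 419, 448, 376, 376, 373, 367, 380, 389, 382, 388, 399, 394, 401, 395, 388, 385, 379, 369, 388, 424, 389, 380, 400, 472, 504, 501, 500, 497, 495,
[... 1406 characters left out ...]
489, 496, 500, 504, 499, 498, 499, 497, 492, 491, 494, 496, 496, 495, 497, 498, 492, 488, 490]
40 [648, 650, 652, 653, 654, 653, 651, 649, 649, 652, 655, 657, 653, 645, 624, 550, 427, 368, 367, 362, 369, 387, 391, 386, 397, 411, 400, 388, 378, 364, 371, 403, 436, 477, 485, 487, 487, 487, 488, 488, 499, 504, 501, 501, 497, 495, 492, 492, 490, 494, 494, 497, 495, 494, 487, 489, 490]
41 [647, 648, 654, 652, 654, 650, 649, 649, 650, 652, 655, 654, 649, 649, 652, 646, 628, 552, 439, 418, 360, 367, 366, 370, 366, 363, 369, 373, 402, 442, 476, 480, 480, 488, 490, 486, 483, 488, 487, 492, 501, 501, 497, 498, 497, 497, 493, 491, 492, 495, 496, 497, 493, 495, 490, 491, 490]
[280.13589355  35.59485002]
```

View pics/w12zz.png

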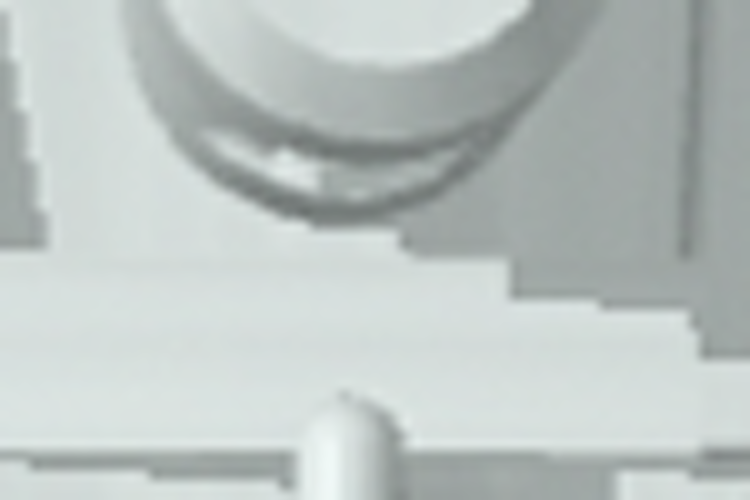

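```bash
python3 -m creep '[[[0,-0.8,7,0,0],[0,-0.5,6,0,0],[0,-0.4,6,0,0],[0,0,0,0,0]]]'
python3 - <<'E'
from h import *
s=get_state();x,y,z=s['ee_pos'];print(s['ee_pos'],s['ee_rot'],s['force'], 'want x',478.9-1.3+(-93.1-y)*.0726);save('wrist','w13')
im=np.load('pics/w13.npz')['p'][0:130,190:380,::-1]; cv2.imwrite('pics/w13z.png',cv2.resize(im,None,fx=4,fy=4,interpolation=cv2.INTER_CUBIC))
E
```

```text
clock: 15.4
ee_pos: [475.5, -67.2, 238.9]
ee_rot: [-1.566, -0.017, 0.073]
force: [-0.4, -0.3, -0.9]
gripper_width: 25.2
[475.50947222 -67.18204466 238.90106065] [-1.56605166 -0.01725218  0.07347849] [-0.36321365 -0.33542441 -0.9152304 ] want x 475.7183564419649
```

View pics/w13z.png

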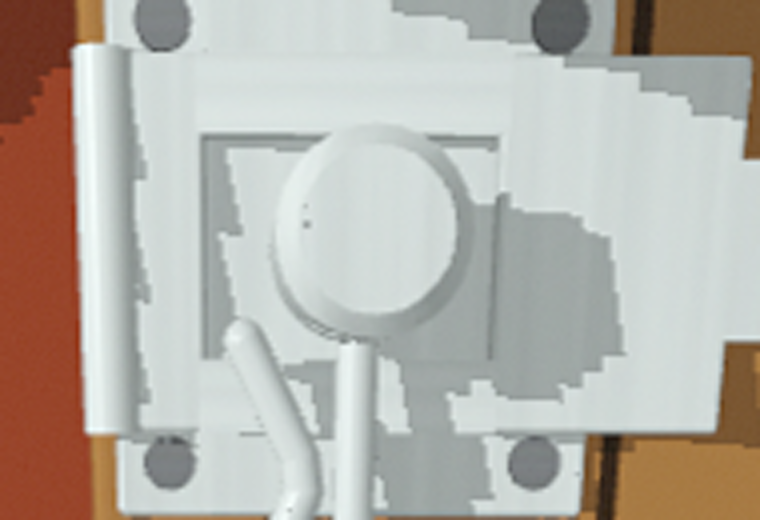

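```bash
python3 -m creep '[[[0,-0.3,6,0,0],[0,-0.5,6,0,0],[0,-0.4,5,0,0],[0,0,0,0,0]]]'; python3 -m creep '[[[0,-0.4,5,0,0],[0,-0.4,5,0,0],[0,0,0,0,0]]]';python3 - <<'E'
from h import *
s=get_state();x,y,z=s['ee_pos'];print(s['ee_pos'],s['ee_rot'],s['force'], 'want x',478.9-1.3+(-93.1-y)*.0726);save('wrist','w14')
im=np.load('pics/w14.npz')['p'][0:240,190:380,::-1]; cv2.imwrite('pics/w14z.png',cv2.resize(im,None,fx=3,fy=2.5,interpolation=cv2.INTER_CUBIC))
E
```

```text
clock: 15.95
ee_pos: [473.8, -50.2, 238.8]
ee_rot: [-1.568, -0.016, 0.074]
force: [0.2, -0.0, -1.1]
gripper_width: 25.1
clock: 16.32
ee_pos: [473.2, -41.8, 239.1]
ee_rot: [-1.573, -0.016, 0.074]
force: [-1.0, 1.8, -0.4]
gripper_width: 25.7
[473.15035037 -41.82674602 239.0979604 ] [-1.5727156  -0.01572622  0.07400177] [-0.9740679   1.81792787 -0.36989747] want x 473.87756176095326
```

View pics/w14z.png

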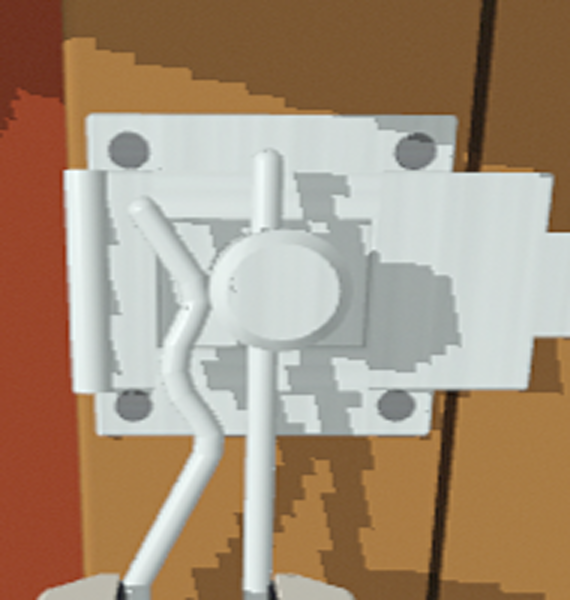

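```bash
python3 -m creep '[[[0,0,5,0,0],[0,-0.3,5,0,0],[0,-0.3,5,0,0],[0,0,0,0,0]]]';python3 - <<'E'
from h import *
s=get_state();x,y,z=s['ee_pos'];print(s['ee_pos'],s['ee_rot'],s['force'], 'want x',478.9-1.3+(-93.1-y)*.0726);save('wrist','w15')
im=np.load('pics/w15.npz')['p'][0:240,190:380,::-1]; cv2.imwrite('pics/w15z.png',cv2.resize(im,None,fx=3,fy=2.5,interpolation=cv2.INTER_CUBIC))
E
```

```text
clock: 16.88
ee_pos: [472.2, -26.4, 238.9]
ee_rot: [-1.573, -0.015, 0.074]
force: [-0.9, 1.2, -0.4]
gripper_width: 25.4
[472.23870879 -26.39074681 238.88828774] [-1.57292424 -0.01473703  0.073818  ] [-0.8749743   1.2256494  -0.42722349] want x 472.7569082186368
```

View pics/w15z.png

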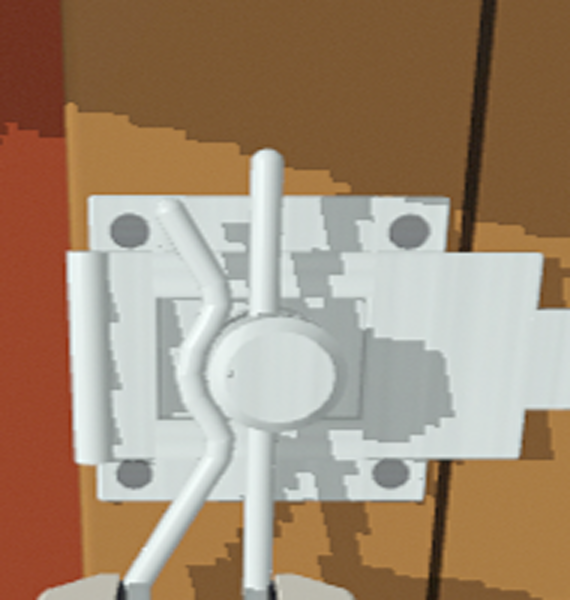

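Run:
```python
from clipfit import *
f=np.load('pics/w15.npz');c={k:f[k] for k in('K','eye','attitude')}
Z=lambda u,v:(190+u/3-.33,v/2.5-.3)
t=onz(c,*Z(267,150),156);print('tip end',t)
print('bow from tip',t[:2]-np.array([-.0724,.9974])*40)
pl=[onz(c,*Z(*q),143)[:2] for q in[(90,197),(448,197),(98,500),(424,500)]];print('plate ctr',np.mean(pl,0))
print('dome',onz(c,*Z(273,372),166))
print('narrow',onz(c,*Z(217,305),156),onz(c,*Z(222,445),156))
```

```text
tip end [476.65034993  68.70663362 156.        ]
bow from tip [479.54634993  28.81063362]
plate ctr [481.17879714  29.01288732]
dome [480.48224702  29.4740634  166.        ]
narrow [471.23622618  40.23062508 156.        ] [474.31918769  12.38550312 156.        ]
```

```bash
python3 -m creep '[[[0.4,0,0,0,0],[0.4,0,0,0,0],[0.4,0,0,0,0],[0.4,0,0,0,0]]]';python3 - <<'E'
from h import *
s=get_state();print(s['ee_pos'],s['force'],s['gripper_width']);save('wrist','w16')
E
```

```text
clock: 17.42
ee_pos: [473.2, -26.6, 239.4]
ee_rot: [-1.573, -0.017, 0.073]
force: [0.6, 0.1, -0.0]
gripper_width: 37.3
[473.238935   -26.61389257 239.38967791] [ 0.57301657  0.0881373  -0.03131109] 37.33138443600964
```

View pics/w16.png

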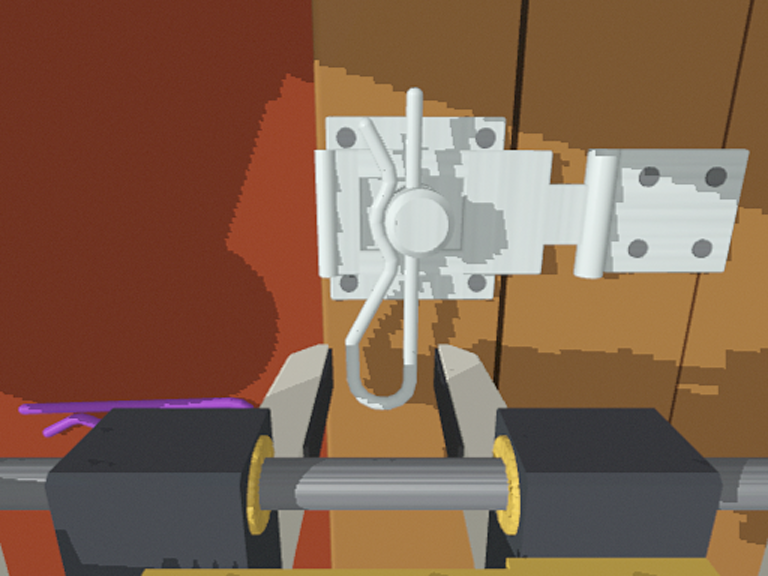

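```bash
python3 -m creep '[[[0.45,0,0,10,0],[0.45,0,0,20,0],[0.45,0,0,40,0],[0.45,0,0,0,0],[0.45,0,0,0,0]]]';python3 - <<'E'
from clipfit import *
s=get_state();print(s['ee_pos'],s['force'],s['clock']);save('wrist','w17')
for n in('top','scene'):
    save(n,n+'17')
    for t in('flower_a_mid','lacquer_box_mid'): print(n,t,[(np.round(m['uv'],1).tolist(),round(m['score'],2)) for m in mark_of(n,t)][:2])
E
```

```text
clock: 18.1
ee_pos: [473.0, -26.7, 313.1]
ee_rot: [-1.573, -0.018, 0.073]
force: [-1.2, 0.8, -0.6]
gripper_width: 41.8
[473.02590589 -26.69897773 313.06655869] [-1.22503329  0.81568983 -0.61005678] 18.1
top flower_a_mid [([198.0, 151.2], 0.58)]
top lacquer_box_mid [([416.7, 224.0], 0.89), ([242.7, 189.7], 0.16)]
scene flower_a_mid [([304.4, 203.7], 0.95)]
scene lacquer_box_mid [([116.8, 200.1], 0.87)]
```

View pics/w17.png

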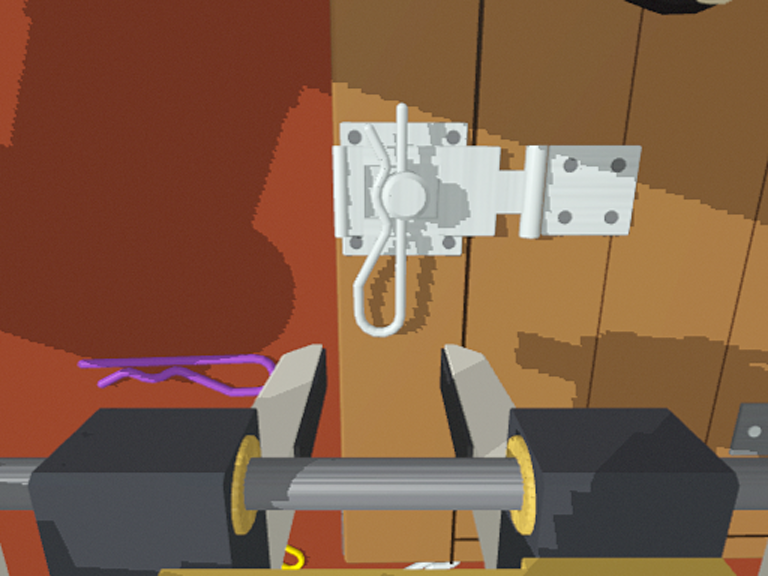

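View pics/scene17.png

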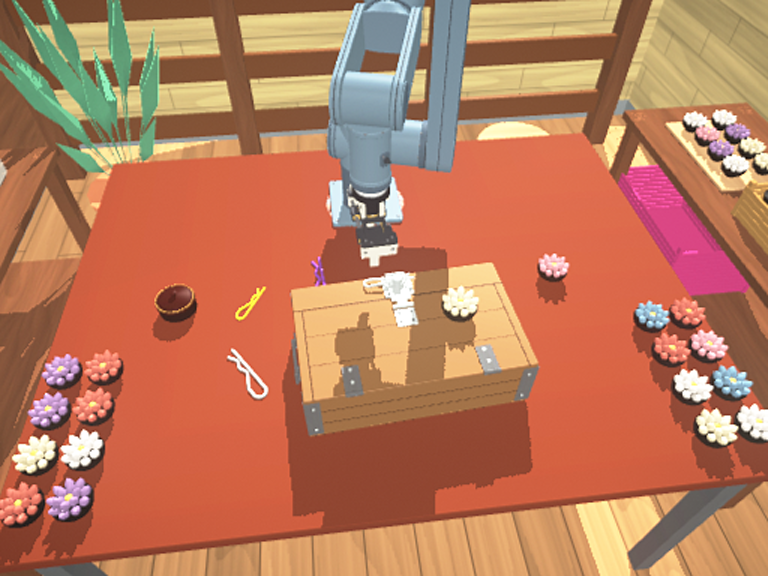

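Run:
```python
from clipfit import *
f=np.load('pics/w17.npz');c={k:f[k] for k in('K','eye','attitude')}
o=lambda u,v,z:onz(c,u/1.5-.17,v/1.5-.17,z)
t=o(402,103,156);l=o(403,290,156);b=o(380,337,156);e=t-l
print('tip',t,'heading',np.degrees(np.arctan2(e[1],e[0])),'len',(t-b)[1])
pl=[o(*q,143)[:2] for q in[(340,123),(467,123),(344,255),(462,255)]];p=np.mean(pl,0);print('pin',p,'dome',o(404,195,167)[:2])
print('bow',t[:2]-40*np.array([-.0724,.9974])-p)
```

```text
tip [477.00913479  69.13848999 156.        ] heading 95.16424554891807 len 113.86620142882936
pin [481.83352635  28.7209111 ] dome [480.66107776  29.57709673]
bow [-1.92839156  0.52157889]
```

```bash
python3 -c "
from workcell import *
print(hand_in())"
```

```text
the job is handed in; nothing more can be done
None
```

I swung the hasp down flat over the pin and fitted the chest's hairpin clip. Its straight leg went through the pin hole from the right side until the bow closed round the shank. I then let go, lifted the gripper clear (313 mm) and handed in at about 18 s of the 61 s.

What the last checks showed:
- **Hasp:** it lies flat in the final wrist picture. I pressed it down with about 35 N from the fingertips, and it stayed down afterwards.
- **Clip position:** the bow's middle is about 1–2 mm from the hole's centre, against a limit of 5 mm. The plate-based and dome-based estimates of the pin differ by about 1.5 mm.
- **Clip alignment:** it measures about 1° (0.02 rad) out of line with the hole, against a limit of 0.25 rad.
- **Springy leg:** it looks closed on the shank, but I judged that by eye and did not measure its angle.
- **Flowers and box:** flower bowl A and the lacquer box are recognised within about 4 pixels of their starting marks in the top view and 1 pixel in the scene view. The top-view change, about 9–12 mm at that scale, is more than the scene view shows, so I took it as recognition scatter. Flower bowl B I compared only by eye; it looks unmoved.

One disagreement along the way: the wrist camera's depth read about 2 mm low. I corrected for it against the chest top before inserting the clip, and the leg went in with almost no force.

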